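# Spot-check three tube bundles with the hand probe

## Robot

A 6-joint arm with a two-finger parallel gripper is mounted at the origin on the work surface. World frame = base frame: x ahead of the robot, y to its left, z up, the work surface at z = 0. Lengths are in m, angles in rad, forces in N, time in s.
With the tool pointing down it reaches from about 0.35 to 0.95 m from the base axis. Payload 17.4 kg.
Tool frame: the origin (TCP) lies midway between the tips of the shut fingers; the grasp point (between the pads) lies 19 mm behind it; z points along the fingers, y is the direction in which the jaws open and shut (so a half turn about z gives the same grasp; the last joint's range is limited). The gripper opens to 93 mm and grips with 3 to 60 N. Pads are 15 mm wide; open, the fingers measure 128 mm over their backs; the gripper's body (75 mm by 188 mm) begins 65 mm behind the grasp point.
Start: joints at [1.21, 0.116, 1.442, -0, 1.584, -0.038], TCP at [0.214, 0.64, 0.219] pointing down, gripper open.
Joint ranges: [-2.83, 2.83], [-0.83, 2.19], [0.07, 2.5], [-1.14, 4.28], [0.01, 3], [-2.97, 2.97]. Speed limits (rad/s): [1.89, 1.89, 2.22, 3.14, 3.14, 3.14].

## Interface

Orientations are given as [roll, pitch, yaw] about the fixed x, y, z axes, in that order (R = Rz(yaw) Ry(pitch) Rx(roll)).
In Python, from plant import status, imaging, order gives the robot as it stands.
- The arm moves only by the tool drive_tool, never from a script. Its argument "plan" is a list of rows, each a list of 7 numbers: the finger opening in mm, from 0 to 93, then the shift along the tool's x, y, z in mm, then the turn, a rotation vector about the tool's x, y, z in rad. A call has 1 to 8 rows; each row is the pose to reach, as a shift and turn from the pose measured when the call began, along the tool's axes at that moment; what a row does not reach only later rows make up. A row lasts 1/10 s, in which the tool goes at most 50 mm and 8.59 degrees, less where a joint would pass 70% of its speed; a pose out of reach is approached as far as the arm can. A call with a gripper value outside its range is refused whole. The fingers move at their own pace and stop on an object; the grip force is fixed at half the most. Time passes only in rows, so rows that repeat a pose let the fingers close. It gives the time, the measured TCP pose, the force and the opening at its end, in the units of the state.
- status.state(): the state, without advancing time (a new reading comes with each control period).
- imaging.capture(name): name is "scene" or "side" or "wrist"; returns (picture, depth): 384x512x3 uint8, blue, green, red; 384x512 float32, m along the optical axis (not along the pixel's ray), 0 where there is no reading.
- imaging.get_calibration(name): a dict with "camera_matrix" (3x3 intrinsics, pixels), "pose" (4x4, takes a point from camera to world coordinates); the wrist camera has in their place "hand_eye" (4x4, takes a point from camera to tool coordinates, whose origin is the TCP and whose axes are the flange's). Camera axes: x right, y down, z forward; pixel columns grow to the right and rows downward; lengths in m; the calibration is good to about 2 mm. The wrist camera is an equidistant fisheye: a pixel r from the principal point sees the ray r / f radians off the axis. A picture is of the moment at which its call begins: read the wrist's pose just before it. get_calibration takes no time and is no camera call.
- order.sign_off(): hands the job in, once; it reports no verdict.
The state is a dict: "clock": time; "q": joint angles; "joint_vel": joint speeds; "joint_torque": joint torques, N m; "tcp_pos": TCP position; "orientation": TCP orientation; "ft_force": force on the tool from outside, world axes, zero at the start; "moment": the same for the moment, N m; "width": opening from 0.0 (shut) to 1.0 (fully open).
Only numpy, scipy, OpenCV 4.12 (cv2) and the standard library are available. Lean on these libraries where they do the work, as an engineer would, in place of code of your own. Each camera call takes 0.05 s, during which the arm holds its last target.

## Task

Take the green hand probe out of its stand and, holding it upright, touch its brass tip onto the red dot, then the yellow dot, then the blue dot on the tube bundles, pressing gently at each until the sprung tip gives a few millimetres and keeping it there for about half a second, never pushing the tip in to its stop. Then hang the probe upright back in the hole of its stand and let go, leaving the bundles and everything else on the table where they are.

Things in the scene. Friction and masses are not known exactly. Their poses are not given: they have to be found in the camera images.
- probe_grip (a point): Centre of the probe's green square handle (26 x 26 mm, 62 mm tall, sides along this point's x and y); z up along the probe. 31 mm lower it meets a black round collar (44 mm across, 6 mm thick), below it a steel shaft 14 mm across, 50 mm long, then a thin brass sprung tip. It starts hanging upright by its collar in the stand, turned up to 0.6 rad from the stand's x and y.
- probe_collar (a point): Centre of the underside of the probe's collar, 37 mm below probe_grip along the probe; this face rests on the stand's plate when the probe hangs.
- probe_tip (a point): Lowest point of the probe's rounded brass tip (8 mm ball), on the probe's axis, 112 mm below probe_grip when the tip is out; it moves with the plunger.
- plunger (a joint): How far the sprung tip is pushed up into the probe, m: 0 = fully out (free), 0.012 = at its stop. The spring takes about 1 N to start and 0.3 N more for each mm (about 4.6 N at the stop).
- probe: The whole probe, a loose hand tool of 0.15 to 0.25 kg. Origin: centre of the collar's underside (same as probe_collar), z up along the probe.
- stand_hole (a point): Centre of the round through hole (26 mm across) in the stand's plate, at its upper face, 105 mm above the table; z up, x and y along the plate's sides. Plate 84 x 84 x 10 mm on two side walls over a 110 x 110 mm base; the stand is fixed, nothing of it rises above the plate. The probe's shaft passes down the hole with 6 mm play all round and its collar rests on the plate.
- red_mark (a point): Centre of the flat red dot, 24 mm in diameter, on the top of one outer tube of the red-dotted bundle, 95 mm above the table. The tube's rigid top lies at this height.
- yellow_mark (a point): Centre of the flat yellow dot, 24 mm in diameter, on the top of one outer tube of the yellow-dotted bundle, 120 mm above the table. The tube's rigid top lies at this height.
- blue_mark (a point): Centre of the flat blue dot, 24 mm in diameter, on the top of one outer tube of the blue-dotted bundle, 70 mm above the table. The tube's rigid top lies at this height.
- bundle_red: Loose bundle of seven upright cardboard tubes (95 mm tall, each 32 mm in diameter and closed by a flush plug) strapped in a hexagon 96 mm across; 0.7 to 1 kg. Origin: centre of its underside, z up. Its red-dotted tube is the outer one on the bundle's +x side, 32 mm from the centre.
- bundle_yellow: Loose bundle of seven upright cardboard tubes (120 mm tall, each 32 mm in diameter and closed by a flush plug) strapped in a hexagon 96 mm across; 0.7 to 1 kg. Origin: centre of its underside, z up. Its yellow-dotted tube is the outer one on the bundle's +x side, 32 mm from the centre.
- bundle_blue: Loose bundle of seven upright cardboard tubes (70 mm tall, each 32 mm in diameter and closed by a flush plug) strapped in a hexagon 96 mm across; 0.7 to 1 kg. Origin: centre of its underside, z up. Its blue-dotted tube is the outer one on the bundle's +x side, 32 mm from the centre.
- spare_mid (a point): Centre of an undotted spare tube bundle, 96 mm across, 80 mm tall, loose (bystander).
- pail_mid (a point): Middle of an open white pail, 100 mm across, 85 mm tall, loose (bystander).
- roll_mid (a point): Centre of a white roll of strapping lying flat, 84 mm across, 30 mm tall, loose (bystander).
- glue_mid (a point): Middle of a blue bottle, 56 mm across, 130 mm tall, loose (bystander).
- can_mid (a point): Middle of a grey can, 64 mm across, 110 mm tall, loose (bystander).
- block_mid (a point): Centre of a flat wooden block, 40 x 70 x 18 mm, lying loose (bystander).
There are look-alikes about, which are no part of the job. What is shaped like the probe but pink is not meant.

How it is judged:
By the outcome, as a careful person would: the job done as asked, in the order asked, and still so for the second after the job is handed in, with the robot touching nothing.
It also fails if it takes over 64 s, if anything falls off the work surface, if the arm or the gripper's body presses on something with over 40 N, if the wrist force passes 120 N, or if a joint passes its speed limit or range.

## Working session

There is one attempt and no reset: what is moved stays moved. The work goes in short steps, Python scripts to look and compute and a tool call to move; the robot and the scene stay as the last step left them, time stands still between calls to the robot, and variables do not carry over. Pictures are saved under pics/ and viewed, and the job is handed in when it is done.

Besides the shell and the picture viewer there is one more tool, called in YAML: its name, and indented under it one key for each argument. drive_tool: Moves the arm, as the interface text tells. Its arguments: {"type":"object","properties":{"plan":{"type":"array"}},"required":["plan"]}

```bash
ls; mkdir -p pics; python3 - <<'E'
from plant import status, imaging, order
import cv2,numpy as np
s=status.state(); print(s)
for n in("scene","side"):
    p,d=imaging.capture(n); cv2.imwrite(f"pics/{n}0.png",p); np.savez(f"pics/{n}0.npz",p=p,d=d)
    c=imaging.get_calibration(n); print(n,c)
print(imaging.get_calibration("wrist"))
E
```

```text
pics
{'clock': 0.0, 'q': array([ 1.21020529e+00,  1.16462691e-01,  1.44224086e+00, -4.17661440e-06,
        1.58400865e+00, -3.78016857e-02]), 'joint_vel': array([-0.00074405, -0.00011173,  0.00049529, -0.00131574, -0.0002781 ,
        0.00064506]), 'joint_torque': array([-3.04462024e-03, -7.21235347e+01, -6.22640491e+01,  7.77478097e-02,
        2.35494599e-02, -1.33829253e-04]), 'tcp_pos': array([0.21405874, 0.63994768, 0.21793605]), 'orientation': array([-3.14047375e+00, -3.81373526e-05,  2.81880323e+00]), 'ft_force': array([ 0.92753253,  0.20857357, -0.31007584]), 'moment': array([-0.03939764,  0.00043864, -0.0532333 ]), 'width': 0.9983295384208548}
scene {'camera_matrix': array([[482.68910625,   0.        , 263.59901221],
       [  0.        , 482.68910625, 181.94673451],
       [  0.        ,   0.        ,   1.        ]]), 'pose': array([[-0.39160655,  0.67505537, -0.62525559,  1.4813326 ],
       [ 0.92012204,  0.284017  , -0.26964751,  0.42218358],
       [-0.00444378, -0.68090718, -0.73235624,  1.20770646],
       [ 0.        ,  0.        ,  0.        ,  1.        ]])}
side 
[... 253 characters left out ...]
68318276, -0.52571963,  0.50683349, -0.7212401 ],
       [ 0.0202216 , -0.70741071, -0.70651339,  1.16094534],
       [ 0.        ,  0.        ,  0.        ,  1.        ]])}
{'camera_matrix': array([[297.31863964,   0.        , 259.95777838],
       [  0.        , 297.31863964, 196.88586587],
       [  0.        ,   0.        ,   1.        ]]), 'hand_eye': array([[-7.64450406e-05, -9.53684997e-01, -3.00807115e-01,
         8.44069086e-02],
       [ 9.99999762e-01, -2.79036865e-04,  6.30531129e-04,
        -5.55747039e-04],
       [-6.85264352e-04, -3.00806995e-01,  9.53684792e-01,
        -1.66215138e-01],
       [ 0.00000000e+00,  0.00000000e+00,  0.00000000e+00,
         1.00000000e+00]])}
```

View pics/scene0.png

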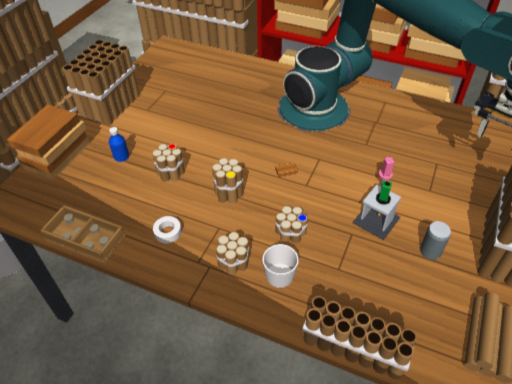

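View pics/side0.png

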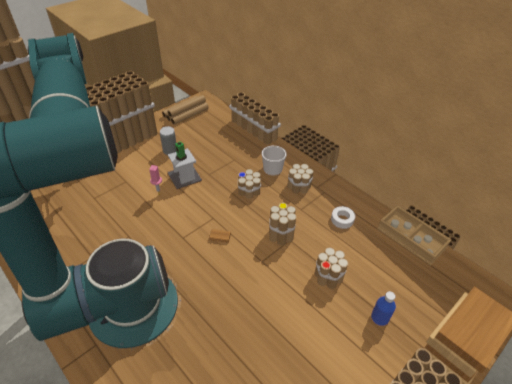

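Both pictures show the objects. In the scene picture, the green probe is in the grey stand at about (384,190). The look-alike is the pink probe just behind it at (387,168). The dots are red (172,147), yellow (231,174) and blue (303,218). By the description I choose the green one.

```bash
cat > h.py <<'E'
import numpy as np,cv2
from plant import status, imaging
def pts(n,d):
    c=imaging.get_calibration(n);K=c["camera_matrix"];T=c["pose"]
    v,u=np.mgrid[:384,:512]
    P=np.stack([(u-K[0,2])/K[0,0]*d,(v-K[1,2])/K[1,1]*d,d],-1)
    W=P@T[:3,:3].T+T[:3,3]; W[d==0]=np.nan
    return W
def ray_at(n,u,v,z):
    c=imaging.get_calibration(n);K=c["camera_matrix"];T=c["pose"]
    r=T[:3,:3]@np.array([(u-K[0,2])/K[0,0],(v-K[1,2])/K[1,1],1]);t=(z-T[2,3])/r[2]
    return T[:3,3]+t*r
E
python3 - <<'E'
from h import *
for n in("scene","side"):
    f=np.load(f"pics/{n}0.npz");p=f["p"];d=f["d"];W=pts(n,d)
    hsv=cv2.cvtColor(p,cv2.COLOR_BGR2HSV);H,S,V=[hsv[...,i].astype(int) for i in range(3)]
    for nm,m,z in (("red",((H<6)|(H>174))&(S>200)&(V>120),.095),("yel",(H>24)&(H<33)&(S>190)&(V>150),.12),("blu",(H>112)&(H<126)&(S>150)&(V>120),.07),("green",(H>50)&(H<80)&(S>150),None),("pink",(H>150)&(H<176)&(S>90)&(V>150),None)):
        k,l,st,ce=cv2.connectedComponentsWithStats(m.astype(np.uint8))
        for i in range(1,k):
            if st[i,4]<12: continue
            w=W[l==i]
            print(n,nm,st[i],ce[i].round(1),np.nanmedian(w,0).round(4), np.nanmin(w,0).round(3),np.nanmax(w,0).round(3),"" if z is None else ray_at(n,*ce[i],z).round(4))
    x0,y0=(345,150) if n=="scene" else (140,130)
    c=cv2.resize(p[y0:y0+95,x0:x0+95],None,fx=6,fy=6,interpolation=cv2.INTER_CUBIC)
    cv2.imwrite(f"pics/{n}_crop.png",c)
E
```

```text
scene red [257   0  83  57 889] [292.   32.3] [-0.7544 -0.3976 -0.1702] [-1.041 -0.573 -0.337] [-0.152  0.002  0.203] [-0.3484 -0.2255  0.095 ]
scene red [ 372   30  102   74 1039] [424.  64.] [-0.751   0.3268 -0.1716] [-1.039  0.069 -0.339] [-0.72   0.572 -0.109] [-0.3233  0.3568  0.095 ]
scene red [169 144   6   4  20] [171.4 145.6] [ 0.4996 -0.3399  0.098 ] [ 0.488 -0.351  0.09 ] [ 0.511 -0.33   0.103] [ 0.4979 -0.3411  0.095 ]
scene yel [227 172   7   5  31] [230. 174.] [ 0.5646 -0.0885  0.1223] [ 0.552 -0.099  0.118] [ 0.576 -0.076  0.128] [ 0.5622 -0.0884  0.12  ]
scene blu [299 215   7   6  32] [301.9 217.2] [0.5994 0.1668 0.0718] [0.591 0.157 0.068] [0.61  0.176 0.075] [0.5989 0.1665 0.07  ]
scene green [379 181  13  21 163] [384.6 191.9] [0.4754 0.3753 0.1472] [0.455 0.362 0.108] [0.483 0.389 0.178] 
scene pink [379 157  15  23 193] [387.1 168.7] [0.3391 0.3583 0.1086] [0.318 0.334 0.057] [0.356 0.375 0.147] 
side red [324 263   5   4  15] [325.7 264.5] [ 0.4961 -0.3404  0.0986] [ 0.491 -0.346  0.095] [ 0.503 -0.333  0.101] [ 0.4987 -0.3391  0.095 ]
side yel [280 204   6   4  22] [282.7 205.5] [ 0.5593 -0.09    0.1233] [ 0.548 -0.1    0.12 ] [ 0.568 -0.079  0.127] [ 0.5617 -0.0875  0.12  ]
side blu [379 299  13  13  55] [383.6 305.8] [ 0.5145 -0.5436  0.0912] [ 0.506 -0.569  0.079] [ 0.526 -0.526  0.103] [ 0.529  -0.5413  0.07  ]
side pink [150 165   7   6  32] [153.2 167.9] [0.3241 0.3514 0.145 ] [0.313 0.335 0.136] [0.337 0.366 0.151] 
side pink [151 178  11   6  28] [156.8 181.2] [0.3228 0.3406 0.0826] [0.308 0.332 0.078] [0.343 0.363 0.089]
```

```bash
python3 - <<'E'
import cv2,numpy as np
a=cv2.imread("pics/scene_crop.png");b=cv2.imread("pics/side_crop.png")
cv2.imwrite("pics/crops.png",cv2.resize(np.hstack([a,b]),(800,400)))
E
```

```text
(no output)
```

View pics/crops.png

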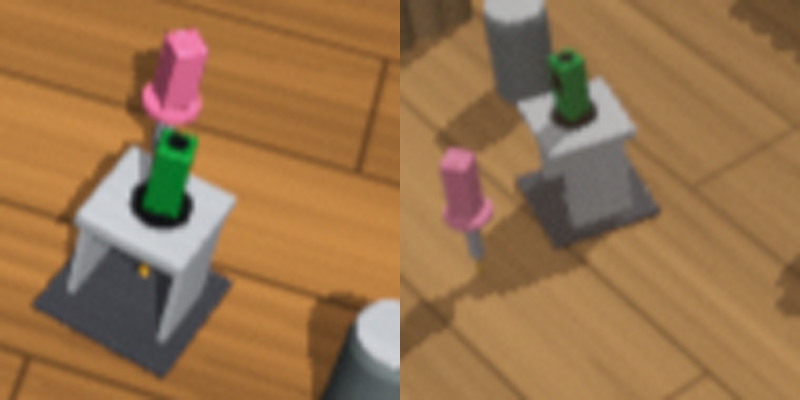

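```bash
cat >> h.py <<'E'
from scipy.spatial.transform import Rotation as Ro
def goto(pos,yaw,s=None):
    """shift mm & rotvec for tool-down pose (roll pi, given yaw) """
    s=s or status.state()
    R=Ro.from_euler("xyz",s["orientation"]); T=Ro.from_euler("xyz",[np.pi,0,yaw])
    print("tcp",s["tcp_pos"].round(4),"rpy",s["orientation"].round(4),"t",round(s["clock"],2),"w",round(s["width"]*93,1),"F",s["ft_force"].round(2))
    print("shift",(R.inv().apply(np.array(pos)-s["tcp_pos"])*1000).round(1),"turn",(R.inv()*T).as_rotvec().round(4))
E
python3 - <<'E'
from h import *
for n in("scene","side"):
    f=np.load(f"pics/{n}0.npz");p=f["p"];d=f["d"];W=pts(n,d)
    hsv=cv2.cvtColor(p,cv2.COLOR_BGR2HSV).astype(int)
    m=(abs(W[...,2]-.105)<.006)&(hsv[...,1]<40)&(abs(W[...,0]-.475)<.08)&(abs(W[...,1]-.375)<.08)
    w=W[m]; print(n,len(w),np.median(w,0))
    r=cv2.minAreaRect((w[:,:2]*1000).astype(np.float32)); print(r)
    g=(hsv[...,0]>50)&(hsv[...,0]<80)&(hsv[...,1]>90)&(abs(W[...,0]-.475)<.06)&(abs(W[...,1]-.375)<.06)
    t=W[g&(W[...,2]>.165)]; print("top",len(t),t.mean(0),t.min(0),t.max(0))
goto([.472,.372,.27],2.8188)
E
```

```text
scene 457 [0.47947361 0.37007099 0.10556619]
((466.09466552734375, 371.15264892578125), (85.05587005615234, 89.45710754394531), 77.4051742553711)
top 57 [0.46849364 0.37392643 0.17259285] [0.45510832 0.36201795 0.16584048] [0.48086002 0.38617243 0.17785701]
side 229 [0.44789421 0.35474209 0.10701596]
((460.87200927734375, 371.16729736328125), (91.00226593017578, 85.53636932373047), 74.82070922851562)
top 28 [0.45477293 0.36773808 0.17284345] [0.44588357 0.35708344 0.16627781] [0.46746338 0.38367684 0.18009411]
tcp [0.2141 0.64   0.218 ] rpy [-3.1406 -0.      2.8188] t 0.1 w 92.6 F [-0.04  0.57 -0.2 ]
shift [-329.6 -172.4  -51.8] turn [-0.001 -0.     0.   ]
```

drive_tool:
  plan:
    - [93,-40,-20,-52,0,0,0]
    - [93,-80,-40,-62,0,0,0]
    - [93,-120,-60,-62,0,0,0]
    - [93,-165,-85,-62,0,0,0]
    - [93,-205,-108,-62,0,0,0]
    - [93,-245,-130,-62,0,0,0]
    - [93,-285,-150,-62,0,0,0]
    - [93,-320,-170,-62,0,0,0]

```text
clock: 0.9
tcp_pos: [0.4649, 0.3755, 0.2799]
orientation: [-3.14, -0.0, 2.818]
ft_force: [0.5, 1.2, -0.2]
width: 1.0
```

```bash
python3 - <<'E'
from h import *
goto([.463,.371,.28],2.8188)
s=status.state();p,d=imaging.capture("wrist");cv2.imwrite("pics/w1.png",p);np.savez("pics/w1.npz",p=p,d=d,pos=s["tcp_pos"],rpy=s["orientation"])
E
```

```text
tcp [0.4649 0.3755 0.2799] rpy [-3.1403e+00 -1.0000e-04  2.8182e+00] t 0.9 w 93.0 F [ 0.46  1.25 -0.23]
shift [ 0.3 -4.8 -0.1] turn [-0.0013 -0.0001 -0.0006]
```

View pics/w1.png

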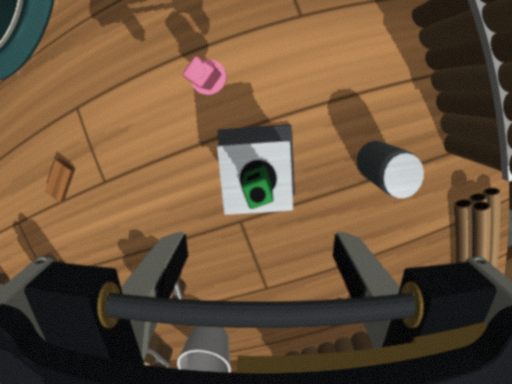

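Wrist view: green handle at about (258,186) in its stand plate, with pink well behind at (205,75). Next I unproject the handle top and the plate.

```bash
cat >> h.py <<'E'
def wrist_rays(u,v):
    c=imaging.get_calibration("wrist");K=c["camera_matrix"]
    x=(np.asarray(u,float)-K[0,2])/K[0,0];y=(np.asarray(v,float)-K[1,2])/K[1,1];th=np.hypot(x,y)+1e-9
    return np.stack([np.sin(th)*x/th,np.sin(th)*y/th,np.cos(th)],-1)
def wrist_frame(pos,rpy):
    H=imaging.get_calibration("wrist")["hand_eye"];R=Ro.from_euler("xyz",rpy).as_matrix()
    return R@H[:3,:3],R@H[:3,3]+pos
def wpts(f):
    d=f["d"];v,u=np.mgrid[:384,:512];r=wrist_rays(u,v);P=r/r[...,2:3]*d[...,None]
    A,b=wrist_frame(f["pos"],f["rpy"]);W=P@A.T+b;W[d==0]=np.nan;return W
def wray(f,u,v,z):
    A,b=wrist_frame(f["pos"],f["rpy"]);r=wrist_rays(u,v)@A.T
    return b+r*((z-b[2])/r[...,2:3])
E
cat > an.py <<'E'
from h import *
import sys
f=np.load(sys.argv[1]);W=wpts(f);hsv=cv2.cvtColor(f["p"],cv2.COLOR_BGR2HSV).astype(int)
g=(hsv[...,0]>50)&(hsv[...,0]<80)&(hsv[...,1]>120)
k,l,st,ce=cv2.connectedComponentsWithStats(g.astype(np.uint8));i=1+np.argmax(st[1:,4]);print(st[i],ce[i])
w=W[l==i];print("z",np.nanpercentile(w[:,2],[1,50,99]))
x,y,ww,hh=st[i,:4]
m=g&(W[...,2]>.168);v,u=np.nonzero(m);q=wray(f,u,v,.173)[:,:2]*1000
print("top",len(q),cv2.minAreaRect(q.astype(np.float32)))
near=(abs(W[...,0]-.465)<.08)&(abs(W[...,1]-.372)<.08)
m=near&(abs(W[...,2]-.105)<.006)&(hsv[...,1]<60)&(hsv[...,2]>110);v,u=np.nonzero(m);q=wray(f,u,v,.105)[:,:2]*1000
print("plate",len(q),cv2.minAreaRect(q.astype(np.float32)),"z",np.nanmedian(W[m],0))
c=f["p"][y-45:y+hh+45,x-50:x+ww+50];cv2.imwrite(sys.argv[1][:-4]+"_c.png",cv2.resize(c,None,fx=5,fy=5,interpolation=cv2.INTER_CUBIC))
E
python3 an.py pics/w1.npz
```

```text
[242 166  30  42 781] [257.09731114 184.88860435]
z [0.11073183 0.17191755 0.17470377]
top 648 ((614.5724487304688, 329.44183349609375), (898.1046142578125, 349.0534362792969), 70.74359130859375)
plate 3390 ((462.88275146484375, 369.8607177734375), (83.83250427246094, 84.40950775146484), 75.59044647216797) z [0.45452691 0.37140083 0.10514075]
```

View pics/w1_c.png

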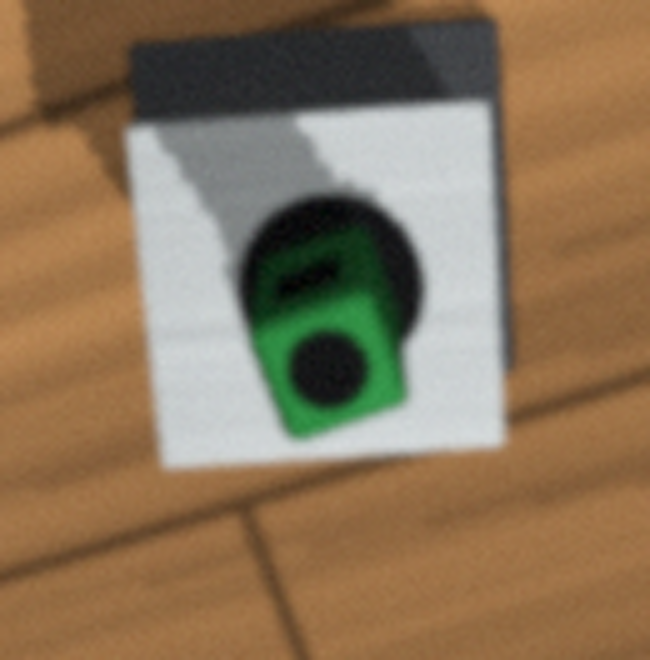

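```bash
python3 - <<'E'
from h import *
f=np.load("pics/w1.npz");W=wpts(f);hsv=cv2.cvtColor(f["p"],cv2.COLOR_BGR2HSV).astype(int)
v,u=np.mgrid[:384,:512]
g=(hsv[...,0]>50)&(hsv[...,0]<80)&(hsv[...,1]>120)&(abs(u-257)<25)&(abs(v-187)<30)&(W[...,2]>.169)&(hsv[...,2]>110)
q=wray(f,u[g],v[g],.173)[:,:2]*1000; print(len(q),cv2.minAreaRect(q.astype(np.float32)))
h=(hsv[...,2]<60)&(abs(u-257)<9)&(abs(v-191)<9)
q2=wray(f,u[h],v[h],.173)[:,:2]*1000;print(len(q2),q2.mean(0))
# collar
c=(hsv[...,2]<45)&(abs(u-257)<22)&(abs(v-182)<24)
E
```

```text
303 ((462.5713806152344, 373.3075256347656), (22.278949737548828, 23.844045639038086), 2.1599478721618652)
153 [462.55339081 372.74988874]
```

```bash
python3 - <<'E'
from h import *
goto([.4625,.373,.2],3.179)
goto([.4625,.373,.128],3.179)
E
```

```text
tcp [0.4677 0.3721 0.2798] rpy [-3.1390e+00  1.3000e-03  2.8159e+00] t 0.95 w 93.2 F [ 2.96 -3.04 -0.58]
shift [ 5.3 -0.6 79.8] turn [-0.0028  0.0008 -0.3631]
tcp [0.4677 0.3721 0.2798] rpy [-3.1390e+00  1.3000e-03  2.8159e+00] t 0.95 w 93.2 F [ 2.96 -3.04 -0.58]
shift [  5.4  -0.4 151.8] turn [-0.0028  0.0008 -0.3631]
```

drive_tool:
  plan:
    - [93,2,0,10,0,0,-0.12]
    - [93,5,0,20,0,0,-0.24]
    - [93,5,0,30,-0.003,0,-0.363]
    - [93,5,0,40,-0.003,0,-0.363]
    - [93,5,0,40,-0.003,0,-0.363]
    - [93,5,0,40,-0.003,0,-0.363]
    - [93,5,0,40,-0.003,0,-0.363]

```text
clock: 1.65
tcp_pos: [0.4631, 0.3738, 0.2403]
orientation: [3.141, 0.001, -3.106]
ft_force: [-1.1, -0.4, 0.0]
width: 0.999
```

```bash
python3 - <<'E'
from h import *
goto([.4625,.373,.128],3.179)
s=status.state();p,d=imaging.capture("wrist");f=dict(p=p,d=d,pos=s["tcp_pos"],rpy=s["orientation"]);np.savez("pics/w2.npz",**f);cv2.imwrite("pics/w2.png",p)
W=wpts(f);hsv=cv2.cvtColor(p,cv2.COLOR_BGR2HSV).astype(int)
v,u=np.mgrid[:384,:512]
near=(abs(W[...,0]-.4625)<.045)&(abs(W[...,1]-.373)<.045)
g=(hsv[...,0]>50)&(hsv[...,0]<80)&(hsv[...,1]>120)&near&(W[...,2]>.169)&(hsv[...,2]>100)
q=wray(f,u[g],v[g],.173)[:,:2]*1000; print(len(q),cv2.minAreaRect(q.astype(np.float32)))
h=(hsv[...,2]<60)&near&(W[...,2]>.168)
q2=wray(f,u[h],v[h],.173)[:,:2]*1000;print(len(q2),q2.mean(0))
near=(abs(W[...,0]-.465)<.07)&(abs(W[...,1]-.372)<.07)
m=near&(abs(W[...,2]-.105)<.006)&(hsv[...,1]<60)&(hsv[...,2]>110);q=wray(f,u[m],v[m],.105)[:,:2]*1000
print("plate",len(q),cv2.minAreaRect(q.astype(np.float32)))
goto([.4625,.373,.128],3.179)
E
```

```text
tcp [0.4631 0.3738 0.2403] rpy [ 3.1411e+00  1.4000e-03 -3.1059e+00] t 1.65 w 92.9 F [-1.11 -0.37  0.01]
shift [  0.8  -0.8 112.3] turn [ 0.0005  0.0014 -0.0017]
420 ((462.2243347167969, 373.0252685546875), (21.2989559173584, 24.013357162475586), 2.018336772918701)
12891 [627.14744923 381.35835212]
plate 4162 ((463.1274108886719, 369.9443359375), (83.90869903564453, 84.7231216430664), 75.50116729736328)
tcp [0.4631 0.3738 0.2403] rpy [ 3.1411e+00  1.5000e-03 -3.1055e+00] t 1.7 w 93.0 F [ 0.51  0.02 -0.13]
shift [  0.8  -0.8 112.3] turn [ 0.0005  0.0015 -0.0013]
```

View pics/w2.png

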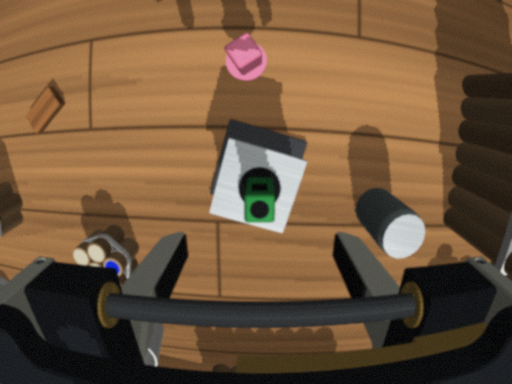

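The handle at about (260,202) now sits square to the jaws, and its centre repeats to within 0.5 mm. Going down.

drive_tool:
  plan:
    - [93,1,-1,25,0,0.001,0]
    - [93,1,-1,50,0,0.001,0]
    - [93,1,-1,75,0,0.001,0]
    - [93,1,-1,95,0,0.001,0]
    - [93,1,-1,112,0,0.001,0]
    - [93,1,-1,112,0,0.001,0]
    - [60,1,-1,112,0,0.001,0]
    - [40,1,-1,112,0,0.001,0]

```text
clock: 2.5
tcp_pos: [0.4628, 0.3732, 0.1298]
orientation: [3.14, 0.002, -3.106]
ft_force: [-0.6, 0.0, 0.3]
width: 0.876
```

drive_tool:
  plan:
    - [30,0,0,0,0,0,0]
    - [20,0,0,0,0,0,0]
    - [15,0,0,0,0,0,0]
    - [15,0,0,0,0,0,0]
    - [15,0,0,0,0,0,0]
    - [15,0,0,0,0,0,0]

```text
clock: 3.1
tcp_pos: [0.4627, 0.3731, 0.1298]
orientation: [3.14, 0.002, -3.106]
ft_force: [0.5, 0.6, 0.1]
width: 0.361
```

```bash
python3 - <<'E'
from h import *
goto([.463,.37,.128],3.179)
E
```

```text
tcp [0.4627 0.3731 0.1298] rpy [ 3.1401e+00  1.8000e-03 -3.1056e+00] t 3.1 w 33.6 F [0.46 0.55 0.12]
shift [-0.2 -3.2  1.8] turn [ 0.0015  0.0018 -0.0014]
```

drive_tool:
  plan:
    - [15,0,0,0,0,0,0]
    - [15,0,0,0,0,0,0]
    - [15,0,0,0,0,0,0]
    - [15,0,0,0,0,0,0]
    - [15,0,0,0,0,0,0]

```text
clock: 3.6
tcp_pos: [0.4627, 0.3731, 0.1298]
orientation: [3.14, 0.002, -3.106]
ft_force: [-0.1, -0.5, 0.1]
width: 0.277
```

```bash
python3 - <<'E'
from h import *
goto([.463,.37,.128],3.179)
E
```

```text
tcp [0.4627 0.3731 0.1298] rpy [ 3.1402e+00  1.8000e-03 -3.1056e+00] t 3.6 w 25.8 F [-0.12 -0.53  0.06]
shift [-0.2 -3.1  1.8] turn [ 0.0014  0.0018 -0.0014]
```

drive_tool:
  plan:
    - [15,0,-1,-8,0,0.001,0]
    - [15,0,-2,-20,0,0.001,0]
    - [15,0,-2,-40,0,0.001,0]
    - [15,0,-2,-65,0,0.001,0]
    - [15,0,-2,-95,0,0.001,0]
    - [15,0,-2,-125,0,0.001,0]
    - [15,0,-2,-145,0,0.001,0]
    - [15,0,-2,-145,0,0.001,0]

```text
clock: 4.4
tcp_pos: [0.4631, 0.3712, 0.2789]
orientation: [3.137, 0.005, -3.106]
ft_force: [0.5, 0.0, -2.3]
width: 0.279
```

```bash
cat > look.py <<'E'
from h import *
import sys
t=sys.argv[1]
for n in sys.argv[2:]:
    s=status.state();p,d=imaging.capture(n);np.savez(f"pics/{n}{t}.npz",p=p,d=d,pos=s["tcp_pos"],rpy=s["orientation"]);cv2.imwrite(f"pics/{n}{t}.png",p)
print(s["tcp_pos"],s["orientation"],s["ft_force"],s["width"]*93,s["clock"])
E
python3 look.py 3 wrist scene
python3 - <<'E'
import cv2,numpy as np
a=cv2.imread("pics/wrist3.png");b=cv2.imread("pics/scene3.png")[90:260,300:470]
cv2.imwrite("pics/l3.png",cv2.resize(np.hstack([a,cv2.resize(b,(384,384))]),(800,343)))
E
```

```text
[0.46280044 0.37104857 0.276326  ] [ 3.13872274e+00  2.91339157e-03 -3.10563852e+00] [-0.35085308  0.35815027 -1.56740077] 25.86287747044873 4.45
```

View pics/l3.png

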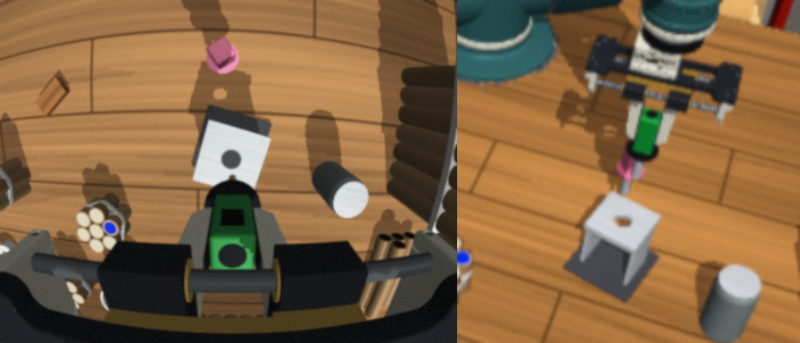

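Wrist and scene views show the green probe held upright in the jaws and clear of the stand, whose hole at about (231,158) is empty. The pink probe has not moved. Next I travel to red.

```bash
python3 - <<'E'
from h import *
for p in([.484,.02,.285],[.4983,-.340,.285]): goto(p,3.179)
E
```

```text
tcp [0.4625 0.3708 0.2746] rpy [ 3.1400e+00  1.0000e-03 -3.1056e+00] t 4.5 w 25.9 F [ 0.94  0.61 -2.44]
shift [  -8.9 -351.4  -10.9] turn [ 0.0016  0.001  -0.0014]
tcp [0.4625 0.3708 0.2746] rpy [ 3.1400e+00  1.0000e-03 -3.1056e+00] t 4.5 w 25.9 F [ 0.94  0.61 -2.44]
shift [ -10.2 -711.7  -11.5] turn [ 0.0016  0.001  -0.0014]
```

drive_tool:
  plan:
    - [15,0,-20,-6,0.001,0,0]
    - [15,-2,-60,-11,0.001,0,0]
    - [15,-4,-105,-11,0.001,0,0]
    - [15,-5,-150,-11,0.001,0,0]
    - [15,-6,-195,-11,0.001,0,0]
    - [15,-7,-240,-11,0.001,0,0]
    - [15,-8,-285,-11,0.001,0,0]
    - [15,-9,-330,-11,0.001,0,0]

```text
clock: 5.3
tcp_pos: [0.4824, 0.039, 0.2842]
orientation: [3.141, -0.0, -3.106]
ft_force: [1.6, -0.2, -0.9]
width: 0.277
```

```bash
python3 - <<'E'
from h import *
goto([.4983,-.340,.285],3.179)
E
```

```text
tcp [0.4824 0.039  0.2842] rpy [ 3.1412e+00 -1.0000e-04 -3.1057e+00] t 5.3 w 25.8 F [ 1.58 -0.22 -0.94]
shift [  -2.3 -379.3   -1. ] turn [ 0.0004 -0.0001 -0.0016]
```

drive_tool:
  plan:
    - [15,0,-45,0,0,0,0]
    - [15,-1,-90,0,0,0,0]
    - [15,-1,-135,0,0,0,0]
    - [15,-2,-180,0,0,0,0]
    - [15,-2,-225,0,0,0,0]
    - [15,-2,-260,0,0,0,0]
    - [15,-2,-280,0,0,0,0]
    - [15,-2,-280,0,0,0,0]

```text
clock: 6.1
tcp_pos: [0.4933, -0.2432, 0.2824]
orientation: [3.14, -0.002, -3.109]
ft_force: [0.1, 1.1, -3.0]
width: 0.276
```

drive_tool:
  plan:
    - [15,0,0,0,0,0,0]
    - [15,0,0,0,0,0,0]

```text
clock: 6.3
tcp_pos: [0.4928, -0.2427, 0.2818]
orientation: [3.14, -0.003, -3.109]
ft_force: [-0.7, -1.1, -1.4]
width: 0.279
```

```bash
python3 look.py 4 wrist
cat > marks.py <<'E'
from h import *
import sys
f=np.load(sys.argv[1]);W=wpts(f);hsv=cv2.cvtColor(f["p"],cv2.COLOR_BGR2HSV);H,S,V=[hsv[...,i].astype(int) for i in range(3)]
for nm,m,z in (("red",((H<6)|(H>174))&(S>180)&(V>100),.095),("yel",(H>24)&(H<33)&(S>190)&(V>120),.12),("blu",(H>112)&(H<126)&(S>150)&(V>100),.07)):
    k,l,st,ce=cv2.connectedComponentsWithStats(m.astype(np.uint8))
    for i in range(1,k):
        w=W[l==i]
        if st[i,4]<25 or abs(np.nanmedian(w[:,2])-z)>.02: continue
        v,u=np.nonzero(l==i); q=wray(f,u,v,z)[:,:2]; c,rad=cv2.minEnclosingCircle((q*1000).astype(np.float32))
        print(nm,st[i],ce[i].round(1),"depthmed",np.nanmedian(w,0).round(4),"ray mean",q.mean(0).round(4),"circ",np.round(c,1),round(rad,1))
E
python3 marks.py pics/wrist4.npz
```

```text
[ 0.4928107  -0.24272011  0.28179893] [ 3.13979931 -0.00327418 -3.10854181] [-0.65347501 -1.07658901 -1.43348543] 25.923585607811102 6.3
red [174 172  16  16 208] [181.3 179.6] depthmed [ 0.4993 -0.3407  0.0964] ray mean [ 0.4995 -0.341 ] circ [ 499.7 -341.2] 10.6
blu [482 238   8  10  58] [485.6 242.6] depthmed [0.5992 0.1644 0.0716] ray mean [0.5998 0.1666] circ [600.1 166.9] 9.9
```

View pics/wrist4.png

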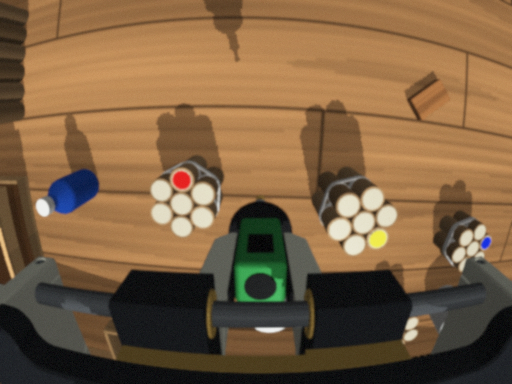

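The wrist view shows the red dot at (181,180), giving (0.4995, -0.341), within 2 mm of the scene and side cameras. The blue dot agrees too. Moving over red.

```bash
python3 - <<'E'
from h import *
goto([.499,-.3407,.285],3.179);goto([.499,-.3407,.215],3.179)
E
```

```text
tcp [ 0.493  -0.2425  0.2821] rpy [ 3.1401e+00 -2.8000e-03 -3.1081e+00] t 6.35 w 25.7 F [-0.12  0.43 -2.  ]
shift [ -2.7 -98.3  -3. ] turn [ 0.0015 -0.0028 -0.0039]
tcp [ 0.493  -0.2425  0.2821] rpy [ 3.1401e+00 -2.8000e-03 -3.1081e+00] t 6.35 w 25.7 F [-0.12  0.43 -2.  ]
shift [ -2.9 -98.4  67. ] turn [ 0.0015 -0.0028 -0.0039]
```

drive_tool:
  plan:
    - [15,-1,-30,0,0.001,-0.003,-0.004]
    - [15,-2,-60,0,0.001,-0.003,-0.004]
    - [15,-3,-85,5,0.001,-0.003,-0.004]
    - [15,-3,-98,25,0.001,-0.003,-0.004]
    - [15,-3,-98,45,0.001,-0.003,-0.004]
    - [15,-3,-98,62,0.001,-0.003,-0.004]
    - [15,-3,-98,67,0.001,-0.003,-0.004]
    - [15,-3,-98,67,0.001,-0.003,-0.004]

```text
clock: 7.15
tcp_pos: [0.4991, -0.3395, 0.2146]
orientation: [3.141, -0.0, -3.103]
ft_force: [-0.3, -0.6, -1.1]
width: 0.276
```

drive_tool:
  plan:
    - [15,0,0,0,0,0,0]
    - [15,0,0,0,0,0,0]
    - [15,0,0,0,0,0,0]

```text
clock: 7.45
tcp_pos: [0.4993, -0.3395, 0.2155]
orientation: [3.141, 0.001, -3.103]
ft_force: [0.0, -0.0, -2.3]
width: 0.28
```

```bash
python3 look.py 5 scene side
python3 - <<'E'
from h import *
goto([.499,-.3407,.190],3.179)
import cv2,numpy as np
c=[]
for n,(u,v) in (("scene",(171,140)),("side",(327,255))):
    a=cv2.imread(f"pics/{n}5.png")[v-45:v+45,u-45:u+45];c.append(cv2.resize(a,(400,400),interpolation=cv2.INTER_CUBIC))
cv2.imwrite("pics/l5.png",np.hstack(c))
E
```

```text
[ 0.49926476 -0.33954999  0.21525847] [ 3.14113055e+00  3.31607331e-04 -3.10314467e+00] [ 0.57534379  0.57269526 -1.16515708] 25.420328236746386 7.5
tcp [ 0.4992 -0.3396  0.2151] rpy [ 3.1410e+00  2.0000e-04 -3.1032e+00] t 7.55 w 25.8 F [ 0.57 -0.63 -2.49]
shift [ 0.3 -1.1 25.1] turn [0.0006 0.0002 0.001 ]
```

View pics/l5.png

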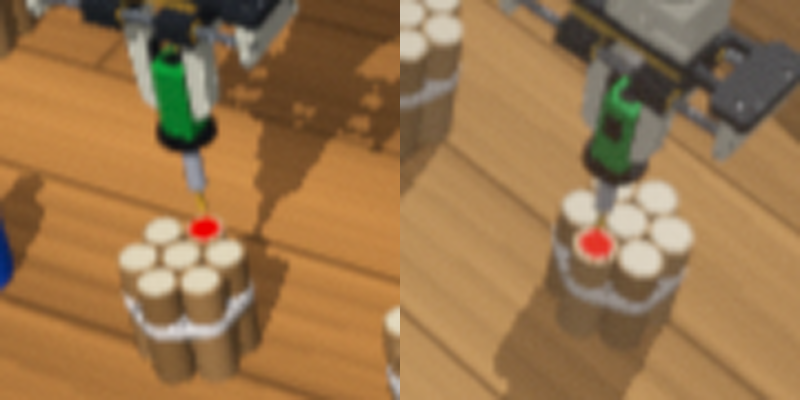

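Both crops show the brass tip about 20 mm above the red dot, at (203,212) left and (602,230) right. Pressing slowly.

drive_tool:
  plan:
    - [15,0,-1,8,0,0,0]
    - [15,0,-1,15,0,0,0]
    - [15,0,-1,18,0,0,0]
    - [15,0,-1,20,0,0,0]
    - [15,0,-1,22,0,0,0]
    - [15,0,-1,24,0,0,0]
    - [15,0,-1,25,0,0,0]
    - [15,0,-1,25,0,0,0]

```text
clock: 8.35
tcp_pos: [0.4993, -0.3406, 0.1902]
orientation: [3.141, 0.0, -3.103]
ft_force: [-1.4, 0.5, 1.1]
width: 0.28
```

```bash
cat > ff.py <<'E'
from h import *
s=[status.state() for _ in range(1)][0]
print(s["tcp_pos"].round(4),s["ft_force"].round(2),s["moment"].round(2),s["width"]*93,s["clock"])
E
python3 ff.py; python3 look.py 6 scene side
python3 - <<'E'
import cv2,numpy as np
c=[]
for n,(u,v) in (("scene",(171,140)),("side",(327,255))):
    a=cv2.imread(f"pics/{n}6.png")[v-45:v+45,u-45:u+45];c.append(cv2.resize(a,(400,400),interpolation=cv2.INTER_CUBIC))
cv2.imwrite("pics/l6.png",np.hstack(c))
E
```

```text
[ 0.4993 -0.3406  0.1902] [-1.42  0.48  1.05] [0.17 0.26 0.02] 26.065229396132157 8.35
[ 0.49927625 -0.3405703   0.19028714] [ 3.14110546e+00  3.41971620e-04 -3.10320815e+00] [-0.72989163  0.01289659 -0.34449761] 25.633440197406753 8.4
```

View pics/l6.png

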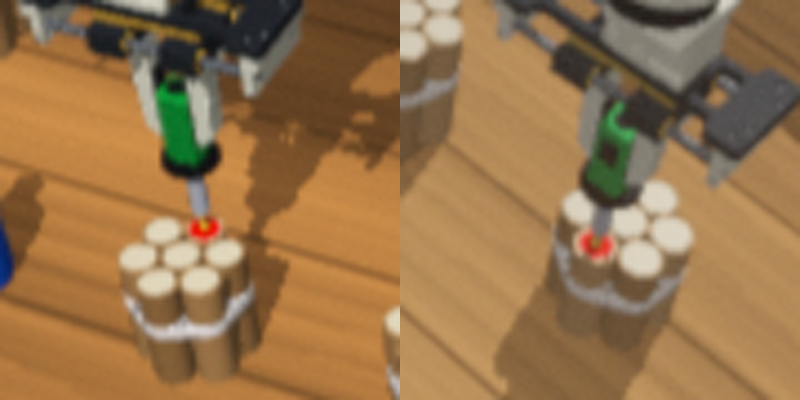

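The tip is centred on the red dot in both crops, at (205,226) left and (597,243) right. Fz rose by about 2.5 N, which fits roughly 5 mm of give. Holding, then retracting.

drive_tool:
  plan:
    - [15,0,0,0,0,0,0]
    - [15,0,0,0,0,0,0]
    - [15,0,0,0,0,0,0]

```text
clock: 8.75
tcp_pos: [0.4993, -0.3406, 0.1904]
orientation: [3.141, 0.0, -3.103]
ft_force: [-1.4, 1.0, 0.0]
width: 0.278
```

drive_tool:
  plan:
    - [15,0,0,0,0,0,0]
    - [15,0,0,0,0,0,0]
    - [15,0,0,0,0,0,0]

```text
clock: 9.05
tcp_pos: [0.4993, -0.3406, 0.1904]
orientation: [3.141, 0.0, -3.103]
ft_force: [-0.7, 1.5, -0.1]
width: 0.277
```

drive_tool:
  plan:
    - [15,0,0,-5,0,0,0]
    - [15,0,0,-15,0,0,0]
    - [15,0,0,-35,0,0,0]
    - [15,0,0,-60,0,0,0]
    - [15,0,0,-85,0,0,0]
    - [15,0,0,-95,0,0,0]
    - [15,0,0,-95,0,0,0]
    - [15,0,0,-95,0,0,0]

```text
clock: 9.85
tcp_pos: [0.4991, -0.3405, 0.2843]
orientation: [3.141, -0.0, -3.103]
ft_force: [0.9, -0.7, -1.5]
width: 0.277
```

```bash
python3 look.py 7 wrist; sed -i 's/(H>24)&(H<33)&(S>190)&(V>120)/(H>24)\&(H<34)\&(S>170)\&(V>100)/' marks.py; python3 marks.py pics/wrist7.npz; python3 - <<'E'
from h import *
goto([.562,-.088,.285],3.179)
f=np.load("pics/wrist4.npz");h=cv2.cvtColor(f["p"],cv2.COLOR_BGR2HSV);print(h[239,377],wray(f,377.5,239,.12))
E
```

```text
[ 0.49914575 -0.34054327  0.28432967] [ 3.14058161e+00 -3.53608244e-04 -3.10316998e+00] [ 0.93419301 -0.68413389 -1.48781321] 25.765872419482555 9.85
red [252 168  17  17 217] [259.7 175.8] depthmed [ 0.4993 -0.3408  0.0962] ray mean [ 0.4996 -0.3409] circ [ 499.7 -340.8] 10.3
yel [433 228  11  12  93] [438.3 233.2] depthmed [ 0.5618 -0.0894  0.1217] ray mean [ 0.5627 -0.0882] circ [562.7 -88.3] 9.3
tcp [ 0.4991 -0.3405  0.2839] rpy [ 3.1401e+00 -9.0000e-04 -3.1032e+00] t 9.9 w 26.1 F [-0.84  0.83 -2.12]
shift [-72.6 249.9  -0.8] turn [ 0.0015 -0.0009  0.001 ]
[ 29 176 239] [ 0.56328286 -0.08843579  0.12      ]
```

View pics/wrist7.png

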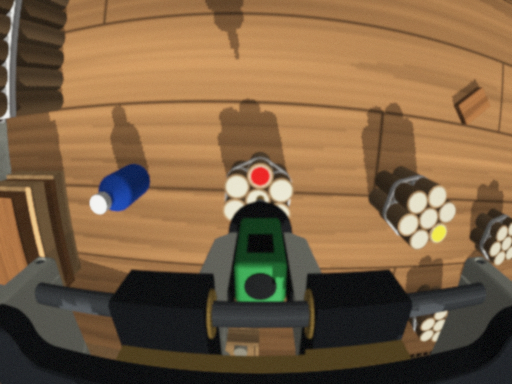

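The red bundle has not moved: the dot, now at (260,176), still measures (0.4996, -0.3409). Yellow measures (0.5625, -0.088).

drive_tool:
  plan:
    - [15,-10,35,0,0.001,0,0]
    - [15,-22,75,0,0.001,0,0]
    - [15,-34,115,0,0.001,0,0]
    - [15,-46,158,0,0.001,0,0]
    - [15,-58,200,0,0.001,0,0]
    - [15,-68,235,0,0.001,0,0]
    - [15,-73,250,0,0.001,0,0]
    - [15,-73,250,0,0.001,0,0]

```text
clock: 10.7
tcp_pos: [0.5626, -0.0863, 0.2831]
orientation: [3.141, -0.002, -3.101]
ft_force: [-0.5, -0.9, -1.7]
width: 0.278
```

```bash
python3 - <<'E'
from h import *
goto([.5625,-.0882,.235],3.179);goto([.5625,-.0882,.2145],3.179)
E
```

```text
tcp [ 0.5626 -0.0863  0.2831] rpy [ 3.1407e+00 -2.2000e-03 -3.1008e+00] t 10.7 w 25.9 F [-0.47 -0.91 -1.66]
shift [ 0.  -1.9 48.1] turn [ 0.0009 -0.0022  0.0034]
tcp [ 0.5626 -0.0863  0.2831] rpy [ 3.1407e+00 -2.2000e-03 -3.1008e+00] t 10.7 w 25.9 F [-0.47 -0.91 -1.66]
shift [-0.  -1.9 68.6] turn [ 0.0009 -0.0022  0.0034]
```

drive_tool:
  plan:
    - [15,0,-2,15,0.001,-0.002,0.003]
    - [15,0,-2,30,0.001,-0.002,0.003]
    - [15,0,-2,42,0.001,-0.002,0.003]
    - [15,0,-2,48,0.001,-0.002,0.003]
    - [15,0,-2,48,0.001,-0.002,0.003]
    - [15,0,-2,48,0.001,-0.002,0.003]

```text
clock: 11.3
tcp_pos: [0.5626, -0.0885, 0.2354]
orientation: [-3.141, 0.0, -3.104]
ft_force: [-0.3, 0.6, -1.9]
width: 0.276
```

```bash
python3 - <<'E'
from h import *
goto([.5625,-.0882,.2145],3.179)
E
python3 look.py 8 scene side
python3 - <<'E'
import cv2,numpy as np
c=[]
for n,(u,v) in (("scene",(231,165)),("side",(283,195))):
    a=cv2.imread(f"pics/{n}8.png")[v-45:v+45,u-45:u+45];c.append(cv2.resize(a,(400,400),interpolation=cv2.INTER_CUBIC))
cv2.imwrite("pics/l8.png",np.hstack(c))
E
```

```text
tcp [ 0.5626 -0.0885  0.2354] rpy [-3.1414e+00  1.0000e-04 -3.1041e+00] t 11.3 w 25.7 F [-0.32  0.58 -1.88]
shift [ 0.1  0.3 20.9] turn [-0.0002  0.0001  0.0001]
[ 0.56268829 -0.08848388  0.23574815] [-3.14126371e+00  5.21991195e-04 -3.10401400e+00] [ 0.33158964 -0.11192427 -1.78632679] 25.822004807717427 11.35
```

View pics/l8.png

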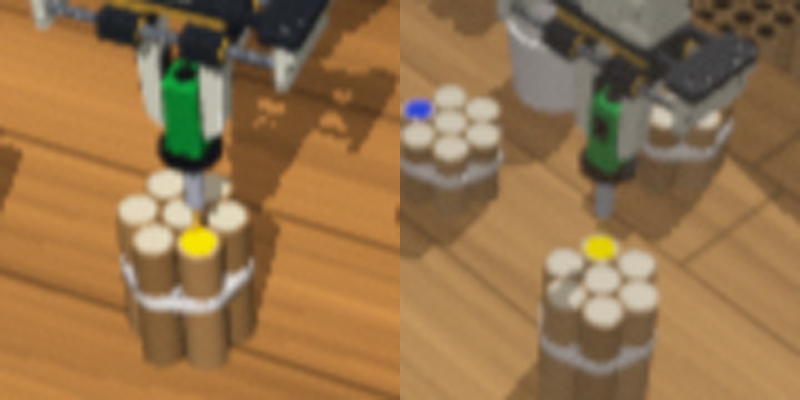

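Both crops show the tip straight above the yellow dot, at (198,240) left and (600,248) right. Pressing.

drive_tool:
  plan:
    - [15,0,0,7,0,0,0]
    - [15,0,0,12,0,0,0]
    - [15,0,0,15,0,0,0]
    - [15,0,0,17,0,0,0]
    - [15,0,0,19,0,0,0]
    - [15,0,0,21,0,0,0]
    - [15,0,0,21,0,0,0]
    - [15,0,0,21,0,0,0]

```text
clock: 12.2
tcp_pos: [0.5628, -0.0884, 0.215]
orientation: [-3.141, 0.001, -3.104]
ft_force: [-1.4, 1.0, 0.3]
width: 0.276
```

```bash
python3 ff.py; python3 look.py 9 scene side
python3 - <<'E'
import cv2,numpy as np
c=[]
for n,(u,v) in (("scene",(231,165)),("side",(283,195))):
    a=cv2.imread(f"pics/{n}9.png")[v-45:v+45,u-45:u+45];c.append(cv2.resize(a,(400,400),interpolation=cv2.INTER_CUBIC))
cv2.imwrite("pics/l9.png",np.hstack(c))
E
```

```text
[ 0.5628 -0.0884  0.215 ] [-1.42  1.01  0.33] [ 0.16  0.25 -0.02] 25.681156206680022 12.2
[ 0.56277116 -0.08836402  0.21505075] [-3.14126299e+00  8.87693144e-04 -3.10382656e+00] [-0.97550671  0.58665899  0.35517049] 25.70716883825207 12.25
```

View pics/l9.png

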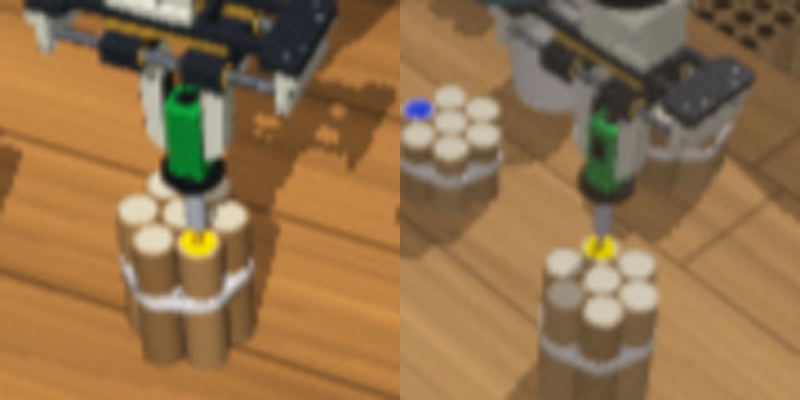

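The tip stands on the yellow dot, at (199,238) left and (600,246) right, with a force rise of about 2.2 N. Holding, then retracting.

drive_tool:
  plan:
    - [15,0,0,0,0,0,0]
    - [15,0,0,0,0,0,0]
    - [15,0,0,0,0,0,0]
    - [15,0,0,0,0,0,0]
    - [15,0,0,0,0,0,0]
    - [15,0,0,0,0,0,0]

```text
clock: 12.9
tcp_pos: [0.5628, -0.0884, 0.215]
orientation: [-3.141, 0.001, -3.104]
ft_force: [-0.7, 0.8, 0.3]
width: 0.274
```

drive_tool:
  plan:
    - [15,0,0,-5,0,0,0]
    - [15,0,0,-15,0,0,0]
    - [15,0,0,-35,0,0,0]
    - [15,0,0,-55,0,0,0]
    - [15,0,0,-65,0,0,0]
    - [15,0,0,-65,0,0,0]
    - [15,0,0,-65,0,0,0]

```text
clock: 13.6
tcp_pos: [0.5627, -0.0884, 0.2795]
orientation: [-3.141, 0.001, -3.104]
ft_force: [-0.2, 0.1, -1.8]
width: 0.276
```

```bash
python3 look.py 10 wrist; python3 marks.py pics/wrist10.npz; python3 - <<'E'
from h import *
goto([.5995,.1666,.28],3.179)
E
```

```text
[ 0.56267313 -0.08836368  0.27945698] [-3.14134200e+00  5.17681185e-04 -3.10389390e+00] [-0.2463926   0.11079657 -1.8159263 ] 25.68579763944845 13.6
red [ 68 120  12  15 142] [ 73.8 126.8] depthmed [ 0.4996 -0.3407  0.0962] ray mean [ 0.4996 -0.3414] circ [ 499.5 -341.4] 10.3
yel [252 173  17  16 185] [259.5 180.7] depthmed [ 0.5617 -0.0895  0.1213] ray mean [ 0.5619 -0.0892] circ [562. -89.] 9.3
blu [423 198  12  14 118] [428.3 204.6] depthmed [0.5992 0.1644 0.0715] ray mean [0.5995 0.1659] circ [599.4 166. ] 10.5
tcp [ 0.5625 -0.0883  0.279 ] rpy [-3.1415e+00 -4.0000e-04 -3.1039e+00] t 13.65 w 26.5 F [ 0.2   0.51 -1.96]
shift [-46.6 253.4  -1.1] turn [-0.0001 -0.0004  0.0003]
```

drive_tool:
  plan:
    - [15,-7,35,0,0,0,0]
    - [15,-14,75,0,0,0,0]
    - [15,-21,115,0,0,0,0]
    - [15,-29,158,0,0,0,0]
    - [15,-36,200,0,0,0,0]
    - [15,-43,235,0,0,0,0]
    - [15,-46.5,253,0,0,0,0]
    - [15,-46.5,253,0,0,0,0]

```text
clock: 14.45
tcp_pos: [0.5993, 0.168, 0.2777]
orientation: [-3.141, -0.002, -3.102]
ft_force: [-0.5, -0.6, -1.4]
width: 0.281
```

```bash
python3 - <<'E'
from h import *
goto([.5995,.1662,.185],3.179)
E
```

```text
tcp [0.5993 0.168  0.2777] rpy [-3.1414e+00 -2.1000e-03 -3.1016e+00] t 14.45 w 26.1 F [-0.5  -0.56 -1.44]
shift [-0.3 -1.8 92.7] turn [-0.0002 -0.0021  0.0025]
```

drive_tool:
  plan:
    - [15,0,-2,15,0,-0.002,0.002]
    - [15,0,-2,35,0,-0.002,0.002]
    - [15,0,-2,60,0,-0.002,0.002]
    - [15,0,-2,80,0,-0.002,0.002]
    - [15,0,-2,92,0,-0.002,0.002]
    - [15,0,-2,92,0,-0.002,0.002]
    - [15,0,-2,92,0,-0.002,0.002]

```text
clock: 15.15
tcp_pos: [0.5994, 0.1653, 0.1861]
orientation: [-3.141, 0.0, -3.104]
ft_force: [0.3, 0.0, -1.2]
width: 0.277
```

```bash
python3 look.py 11 scene side
python3 - <<'E'
from h import *
goto([.5995,.1662,.1645],3.179)
import cv2,numpy as np
c=[]
for n,(u,v) in (("scene",(301,210)),("side",(245,168))):
    a=cv2.imread(f"pics/{n}11.png")[v-45:v+45,u-45:u+45];c.append(cv2.resize(a,(400,400),interpolation=cv2.INTER_CUBIC))
cv2.imwrite("pics/l11.png",np.hstack(c))
E
```

```text
[0.59955699 0.16556691 0.18668295] [-3.14153536e+00  1.20806903e-03 -3.10410883e+00] [ 0.36401902  0.16275617 -2.10676823] 25.91362019019801 15.2
tcp [0.5996 0.1657 0.1869] rpy [ 3.1416e+00  1.6000e-03 -3.1040e+00] t 15.25 w 26.3 F [ 0.21  0.74 -1.82]
shift [ 0.1  0.5 22.4] turn [0.     0.0016 0.0002]
```

View pics/l11.png

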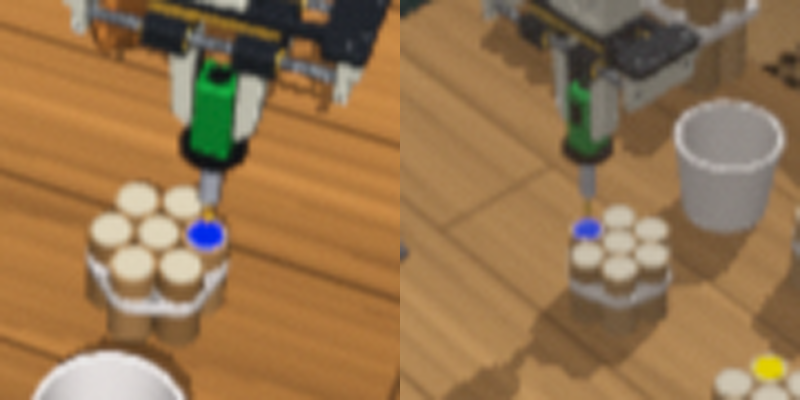

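The tip hangs over the blue dot, at (206,234) left and (588,229) right. Pressing, and holding within this call and the next.

drive_tool:
  plan:
    - [15,0,0,8,0,0.001,0]
    - [15,0,0,13,0,0.001,0]
    - [15,0,0,16,0,0.001,0]
    - [15,0,0,18,0,0.001,0]
    - [15,0,0,20,0,0.001,0]
    - [15,0,0,22,0,0.001,0]
    - [15,0,0,22,0,0.001,0]
    - [15,0,0,22,0,0.001,0]

```text
clock: 16.05
tcp_pos: [0.5997, 0.1658, 0.1651]
orientation: [3.141, 0.001, -3.104]
ft_force: [-1.3, 0.2, 1.2]
width: 0.279
```

```bash
python3 ff.py; python3 look.py 12 scene side
python3 - <<'E'
import cv2,numpy as np
c=[]
for n,(u,v) in (("scene",(301,210)),("side",(245,168))):
    a=cv2.imread(f"pics/{n}12.png")[v-45:v+45,u-45:u+45];c.append(cv2.resize(a,(400,400),interpolation=cv2.INTER_CUBIC))
cv2.imwrite("pics/l12.png",np.hstack(c))
E
```

```text
[0.5997 0.1658 0.1651] [-1.34  0.25  1.24] [ 0.02  0.34 -0.04] 25.96799907766132 16.05
[0.59968627 0.16576797 0.16509671] [ 3.14149486e+00  7.25396276e-04 -3.10392299e+00] [-0.12239683 -1.02140736  1.34044831] 25.927677562917715 16.1
```

View pics/l12.png

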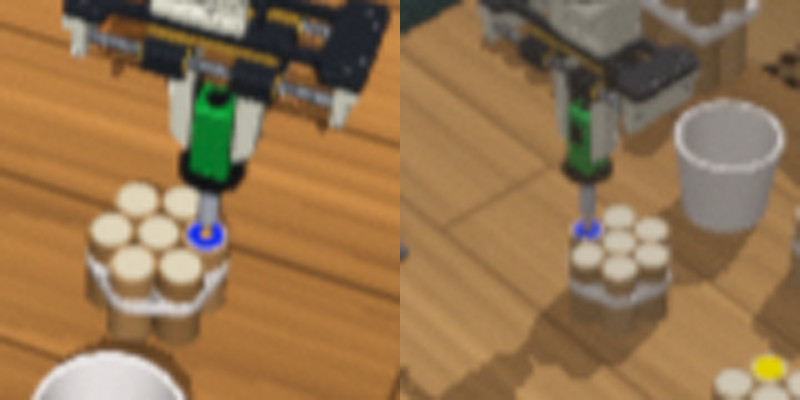

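The tip is on the blue dot, at (206,233) left and (588,229) right, with a force rise of about 3 N, well short of the stop.

drive_tool:
  plan:
    - [15,0,0,0,0,0,0]
    - [15,0,0,0,0,0,0]
    - [15,0,0,0,0,0,0]
    - [15,0,0,0,0,0,0]
    - [15,0,0,0,0,0,0]
    - [15,0,0,0,0,0,0]

```text
clock: 16.75
tcp_pos: [0.5997, 0.1658, 0.1651]
orientation: [3.141, 0.001, -3.104]
ft_force: [-1.5, -0.4, 1.0]
width: 0.278
```

drive_tool:
  plan:
    - [15,0,0,-5,0,0,0]
    - [15,0,0,-15,0,0,0]
    - [15,0,0,-35,0,0,0]
    - [15,0,0,-60,0,0,0]
    - [15,0,0,-90,0,0,0]
    - [15,0,0,-115,0,0,0]
    - [15,0,0,-115,0,0,0]

```text
clock: 17.45
tcp_pos: [0.6004, 0.1659, 0.2847]
orientation: [3.14, 0.006, -3.104]
ft_force: [-0.3, 0.4, -1.6]
width: 0.277
```

```bash
python3 look.py 13 wrist; python3 marks.py pics/wrist13.npz; python3 - <<'E'
from h import *
goto([.463,.370,.285],3.179)
E
```

```text
[0.6004043  0.16593622 0.28468661] [ 3.1404621   0.00634638 -3.10388841] [-0.332691    0.42563067 -1.63876297] 25.778166417703385 17.45
yel [ 60 140  11  14 116] [ 64.8 146.6] depthmed [ 0.5622 -0.0888  0.1211] ray mean [ 0.5621 -0.0897] circ [562.1 -89.8] 9.2
blu [252 162  16  15 198] [259.4 169. ] depthmed [0.5989 0.165  0.0714] ray mean [0.5992 0.1652] circ [599.2 165.2] 10.5
tcp [0.6001 0.1659 0.282 ] rpy [ 3.1409  0.0038 -3.1039] t 17.5 w 26.1 F [ 0.67  0.12 -2.93]
shift [129.3 209.2  -3.4] turn [0.0007 0.0038 0.0003]
```

View pics/wrist13.png

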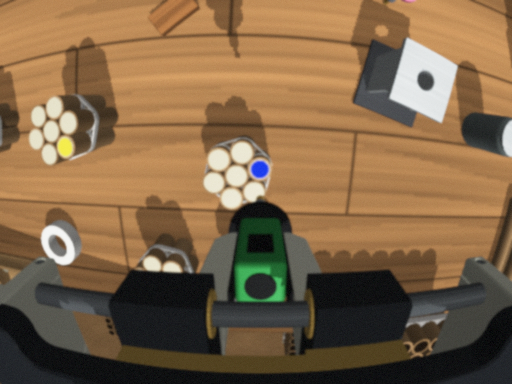

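The blue bundle has not moved, with the dot at (259,169). The empty stand hole shows at (426,80). I check the hole against the earlier plate fit.

drive_tool:
  plan:
    - [15,18,30,0,0,0.003,0]
    - [15,38,62,-3,0,0.003,0]
    - [15,60,97,-3,0,0.003,0]
    - [15,83,134,-3,0,0.003,0]
    - [15,104,168,-3,0,0.003,0]
    - [15,121,196,-3,0,0.003,0]
    - [15,129,209,-3,0,0.003,0]
    - [15,129,209,-3,0,0.003,0]

```text
clock: 18.3
tcp_pos: [0.4622, 0.3708, 0.2835]
orientation: [-3.141, -0.001, -3.102]
ft_force: [0.6, -0.3, -2.2]
width: 0.276
```

drive_tool:
  plan:
    - [15,0,0,0,0,0,0]
    - [15,0,0,0,0,0,0]

```text
clock: 18.5
tcp_pos: [0.4628, 0.37, 0.2828]
orientation: [-3.141, -0.001, -3.103]
ft_force: [0.8, 0.1, -1.5]
width: 0.284
```

```bash
python3 look.py 14 wrist; python3 - <<'E'
from h import *
goto([.463,.370,.285],3.179)
for t in(3,13,14):
    f=np.load(f"pics/wrist{t}.npz");W=wpts(f);hsv=cv2.cvtColor(f["p"],cv2.COLOR_BGR2HSV).astype(int);v,u=np.mgrid[:384,:512]
    near=(abs(W[...,0]-.463)<.07)&(abs(W[...,1]-.37)<.07)
    m=near&(abs(W[...,2]-.105)<.007)&(hsv[...,1]<60)&(hsv[...,2]>110);q=wray(f,u[m],v[m],.105)[:,:2]*1000
    print(t,"plate",len(q),cv2.minAreaRect(q.astype(np.float32)))
    pl=cv2.morphologyEx(m.astype(np.uint8),cv2.MORPH_OPEN,np.ones((2,2)))
    cs,hi=cv2.findContours(pl,cv2.RETR_CCOMP,cv2.CHAIN_APPROX_NONE)
    for c,hh in zip(cs,hi[0]):
        if hh[3]>=0 and len(c)>15:
            c=c[:,0];qq=wray(f,c[:,0],c[:,1],.105)[:,:2]*1000;print("  hole",cv2.fitEllipse(qq.astype(np.float32)),c.mean(0))
E
```

```text
[0.4628274  0.36996502 0.28283112] [-3.14082828e+00 -1.13014846e-03 -3.10269557e+00] [ 0.75750567  0.08632466 -1.47566995] 26.37448937350538 18.5
tcp [0.4629 0.3699 0.283 ] rpy [-3.141e+00 -9.000e-04 -3.103e+00] t 18.55 w 26.0 F [ 0.03 -0.47 -0.92]
shift [-0.1  0.1 -2. ] turn [-0.0006 -0.0009  0.0012]
3 plate 4003 ((462.79486083984375, 370.0452880859375), (83.84429168701172, 84.46458435058594), 75.50749206542969)
  hole ((463.66485595703125, 370.6584167480469), (25.85505485534668, 27.383806228637695), 131.50357055664062) [259.         178.01612903]
13 plate 3345 ((463.9179992675781, 369.3321533203125), (86.10277557373047, 86.07120513916016), 75.60790252685547)
  hole ((465.0556335449219, 370.3408203125), (25.429101943969727, 26.960107803344727), 172.2433319091797) [425.28846154  81.15384615]
14 plate 3917 ((462.68975830078125, 370.201904296875), (83.86174774169922, 84.4365234375), 75.64400482177734)
  hole ((463.6603088378906, 370.91082763671875), (25.865459442138672, 27.001264572143555), 141.33908081054688) [261.14754098 178.3442623 ]
```

View pics/wrist14.png

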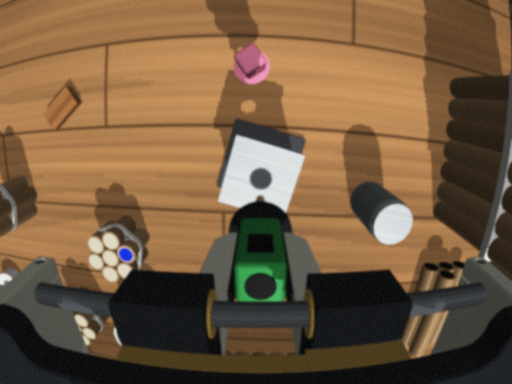

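The hole at (261,178) fits (0.4635, 0.371), the plate centre is (0.4628, 0.370), and the probe hangs over it. Lowering in stages.

drive_tool:
  plan:
    - [15,0,0.5,20,0,-0.001,0]
    - [15,0,0.5,40,0,-0.001,0]
    - [15,0,0.5,58,0,-0.001,0]
    - [15,0,0.5,68,0,-0.001,0]
    - [15,0,0.5,68,0,-0.001,0]
    - [15,0,0.5,68,0,-0.001,0]

```text
clock: 19.15
tcp_pos: [0.4631, 0.3704, 0.2157]
orientation: [-3.141, 0.001, -3.103]
ft_force: [-0.6, 0.4, -1.9]
width: 0.279
```

```bash
python3 look.py 15 scene side
python3 - <<'E'
from h import *
goto([.4632,.3705,.1305],3.179)
import cv2,numpy as np
c=[]
for n,(u,v) in (("scene",(384,195)),("side",(183,155))):
    a=cv2.imread(f"pics/{n}15.png")[v-45:v+45,u-45:u+45];c.append(cv2.resize(a,(400,400),interpolation=cv2.INTER_CUBIC))
cv2.imwrite("pics/l15.png",np.hstack(c))
E
```

```text
[0.46313734 0.37051014 0.21608215] [ 3.14148380e+00  1.09111920e-03 -3.10305986e+00] [ 0.52097913  0.30238168 -1.502567  ] 25.512073029921556 19.2
tcp [0.4631 0.3706 0.2162] rpy [ 3.1414e+00  1.3000e-03 -3.1030e+00] t 19.25 w 25.3 F [-0.42  0.22 -0.85]
shift [ 0.1 -0.1 85.7] turn [0.0002 0.0013 0.0012]
```

View pics/l15.png

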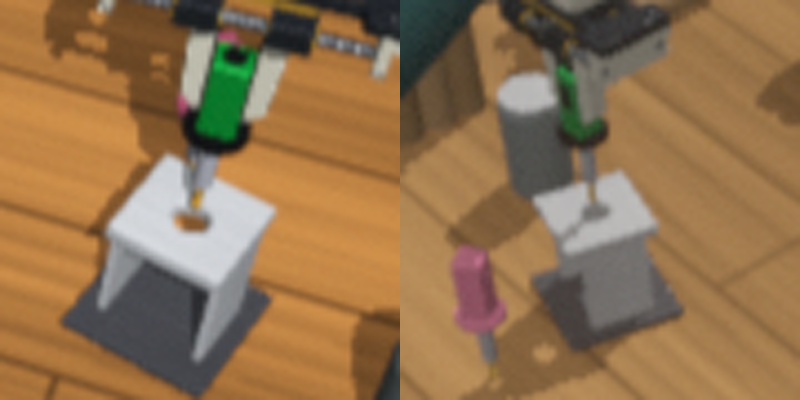

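The tip hangs directly over the hole in both views, at (195,208) left and (595,205) right. Lowering.

drive_tool:
  plan:
    - [15,0,0,10,0,0.001,0]
    - [15,0,0,22,0,0.001,0]
    - [15,0,0,36,0,0.001,0]
    - [15,0,0,50,0,0.001,0]
    - [15,0,0,64,0,0.001,0]
    - [15,0,0,76,0,0.001,0]
    - [15,0,0,80,0,0.001,0]
    - [15,0,0,80,0,0.001,0]

```text
clock: 20.05
tcp_pos: [0.4631, 0.3705, 0.1355]
orientation: [-3.141, -0.0, -3.103]
ft_force: [0.6, -0.6, -2.0]
width: 0.282
```

```bash
python3 - <<'E'
from h import *
goto([.4632,.3705,.1305],3.179)
E
```

```text
tcp [0.4631 0.3705 0.1355] rpy [-3.1413e+00 -5.0000e-04 -3.1030e+00] t 20.05 w 26.2 F [ 0.59 -0.59 -1.99]
shift [-0.1  0.   5. ] turn [-0.0003 -0.0005  0.0012]
```

drive_tool:
  plan:
    - [15,0,0,2,0,0,0]
    - [15,0,0,3.5,0,0,0]
    - [15,0,0,4.5,0,0,0]
    - [15,0,0,5,0,0,0]
    - [15,0,0,5,0,0,0]
    - [15,0,0,5,0,0,0]

```text
clock: 20.65
tcp_pos: [0.4631, 0.3705, 0.1306]
orientation: [-3.141, -0.0, -3.103]
ft_force: [0.0, -0.1, -2.7]
width: 0.28
```

```bash
python3 ff.py; python3 look.py 16 scene;python3 ff.py
```

```text
[0.4631 0.3705 0.1306] [ 0.01 -0.13 -2.7 ] [ 0.05 -0.03 -0.05] 26.037482775193386 20.65
[0.46311356 0.37049118 0.13059591] [-3.14138446e+00 -3.84560375e-04 -3.10299772e+00] [ 0.00782382 -0.127843   -2.70334522] 26.037482775193386 20.65
[0.4631 0.3705 0.1306] [-0.63  0.49 -1.79] [ 0.   -0.04  0.04] 25.900811073743373 20.7
```

drive_tool:
  plan:
    - [15,0,0,0.5,0,0,0]
    - [15,0,0,1,0,0,0]
    - [15,0,0,1,0,0,0]
    - [15,0,0,1,0,0,0]

```text
clock: 21.1
tcp_pos: [0.4632, 0.3705, 0.1298]
orientation: [-3.141, -0.0, -3.103]
ft_force: [-0.1, -0.2, 1.0]
width: 0.277
```

```bash
python3 ff.py; python3 look.py 16 side;python3 ff.py
```

```text
[0.4632 0.3705 0.1298] [-0.09 -0.22  0.95] [0.01 0.05 0.03] 25.779479669140823 21.1
[0.4631702  0.37051807 0.12976354] [-3.14148340e+00 -1.66802016e-04 -3.10299632e+00] [-0.08909184 -0.22076473  0.95352331] 25.779479669140823 21.1
[0.4632 0.3705 0.1298] [ 0.37 -0.22  1.38] [-0.05  0.12  0.01] 25.90510215219793 21.15
```

The collar has met the plate at TCP z = 0.1298, the same height as at the grasp, so the probe did not slip. Releasing.

drive_tool:
  plan:
    - [40,0,0,0,0,0,0]
    - [60,0,0,0,0,0,0]
    - [80,0,0,0,0,0,0]
    - [80,0,0,0,0,0,0]
    - [80,0,0,0,0,0,0]
    - [80,0,0,0,0,0,0]
    - [80,0,0,0,0,0,0]
    - [80,0,0,0,0,0,0]

```text
clock: 21.95
tcp_pos: [0.4631, 0.3705, 0.1297]
orientation: [-3.141, -0.0, -3.103]
ft_force: [0.4, 0.5, 0.5]
width: 0.851
```

drive_tool:
  plan:
    - [80,0,0,-10,0,0,0]
    - [80,0,0,-30,0,0,0]
    - [80,0,0,-60,0,0,0]
    - [80,0,0,-90,0,0,0]
    - [80,0,0,-120,0,0,0]
    - [80,0,0,-150,0,0,0]
    - [80,0,0,-160,0,0,0]
    - [80,0,0,-160,0,0,0]

```text
clock: 22.75
tcp_pos: [0.4635, 0.3707, 0.2914]
orientation: [3.14, 0.002, -3.103]
ft_force: [-0.2, 0.4, -0.5]
width: 0.86
```

```bash
python3 look.py 17 wrist scene side
python3 - <<'E'
import cv2,numpy as np
c=[]
for n,(u,v) in (("scene",(384,195)),("side",(183,155))):
    a=cv2.imread(f"pics/{n}17.png")[v-45:v+45,u-45:u+45];c.append(cv2.resize(a,(400,400),interpolation=cv2.INTER_CUBIC))
cv2.imwrite("pics/l17.png",np.hstack(c))
E
```

```text
[0.46304263 0.37042746 0.28854704] [-3.14081631e+00 -1.15509277e-03 -3.10300437e+00] [-0.66616622  0.4644985  -0.65487983] 79.95732201014371 22.85
```

View pics/l17.png

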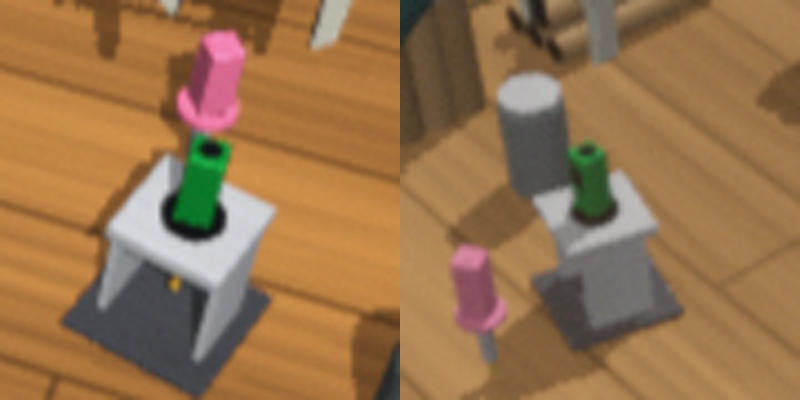

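View pics/scene17.png

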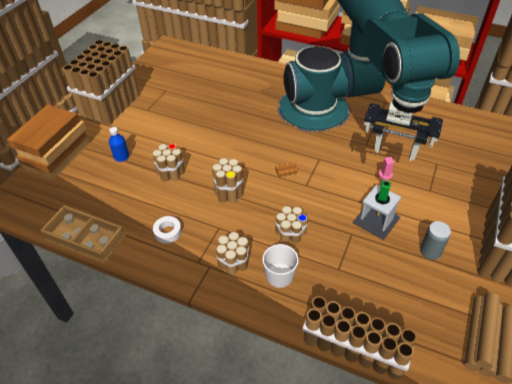

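The probe hangs upright with its collar flat on the plate and its tip below, at (384,190) in the scene picture. Everything else is at its original pixels, and the gripper is about 10 cm above the probe.

```bash
python3 -c "
from plant import order,status
s=status.state();print(s['joint_vel'].round(4),s['clock']);print(order.sign_off())"
```

```text
[0.0013 0.0037 0.0036 0.0008 0.0022 0.0008] 22.9
the job is handed in; nothing more can be done
None
```

I took the green probe from its stand and touched its tip to the red, then yellow, then blue dot. I then hung it back in its hole, let go, and handed the job in at 22.9 s.

- **Presses:** I aimed for about 5 mm of give at each dot and held each for 0.6 s or more. The wrist force rose by about 2 to 3 N each time, against about 4.6 N at the stop, so the tip stayed clear of it. From that rise the give was about 3.5 to 6 mm. The force reading is noisy (about ±1 N). On red it suggests about 3.5 mm, while the geometry says about 4.6 mm. Pictures showed the tip near the centre of each dot.
- **Final state:** The probe hangs upright with its collar on the plate. It met the plate at the same height as when I gripped it, so it had not slipped in the jaws. Each dot measured within about 1 mm of its earlier position when I checked it after its press. In the last scene picture, nothing else had visibly moved and the open gripper was well above the probe.
- **Disagreement:** Taking the stand centre from the plate outline and from the hole gave results about 1 mm apart. I aimed between the two, well inside the 6 mm play. No check failed.

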